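# Unclip the filter cassette of the bench dust extractor and hold it over the emptying tray

## Task

The orange filter cassette of the dust extractor needs emptying: swing the red hold-down bar fully aside, pinch the cassette's two yellow side catches together with the fingers while it still sits in its well, and lift it out by them. Carry it over the middle of the white tray and finish there still pinching it: the program ends holding the cassette upright and still, clear above the tray and touching nothing but the gripper. Leave the tray, the grey spare cassette and the jar where they are.

Things in the scene. Friction and masses are not known exactly. Their poses are not given: they have to be found in the camera images.
- extractor: Fixed dust extractor: grey casing 150 (x) x 140 (y) x 80 mm high, green motor drum behind it to x = +157 mm, 84 mm high. Origin: on the table under the middle of the well; z up. Well 59 (x) x 80 (y) mm, floor at z = 30 mm. Steel lips along its +y and -y edges, 68 mm apart, overhang the hooks of the cassette's catches: it cannot rise until both are pinched in.
- bar (a joint): Angle (rad) of the red hold-down bar, 14 mm wide, top 125.5 mm above the table. At 0 it points along the extractor's -x, over the cassette, and blocks it; it starts at 0 to 0.3. Growing = clockwise from above: the knob is 78 mm from pivot toward (-cos a, sin a) in the extractor's x, y. Stop at 1.75; about 1.5 is fully aside. Friction (1 N at the knob) keeps it where left.
- bar_knob (a point): Middle of the upright black knob on the free end of the bar: 18 mm in diameter, 30 mm tall, from 125.5 to 155.5 mm above the table; this point is 140.5 mm up. Can be pinched from above or pushed. It turns with the bar.
- pivot (a point): Point on the bar's pivot axis, at the bar's mid thickness, 121.5 mm above the table (extractor x = +58 mm, y = 0).
- cassette: Loose orange cassette, 190 to 350 g. Origin: middle of its underside, z up; starts seated: 30 mm above the table, at the extractor's x, y and yaw (2 mm play). Foot 56 (x) x 64 (y) x 26 mm, then 56 x 36 mm up to z = 60, then a middle ridge 48 x 12 mm up to z = 84 mm. Yellow catches at its +y and -y sides.
- catch_left (a joint): Travel (m) of the yellow catch on the cassette's +y side: 0 sprung out, 0.008 fully in. Spring 2 N at rest, 6 N fully in. Plate 28 (x) x 5 (y) mm, z = 32 to 84 mm of the cassette; seated, its upper 34 mm stand above the casing (80 to 114 mm above the table). Outer faces of the two: 64 mm apart free, 48 mm pinched. The hooks come free from about 5 mm travel each.
- catch_right (a joint): The same for the catch on the cassette's -y side.
- catch_left_pad (a point): Middle of the ribbed outer face of the +y catch, cassette z = 70 mm (100 mm above the table when seated). Moves with the catch.
- catch_right_pad (a point): Middle of the ribbed outer face of the -y catch, likewise.
- tray: White open emptying tray, loose, 0.7 kg, 160 (x) x 200 (y) x 30 mm high, walls 4 mm. Origin: middle of its underside. It and the extractor stand one to the left and one to the right of the robot, either way round.
- spare: Spare cassette, grey with white catches, same shape, 84 mm tall, standing on the table. Leave alone. Origin: middle of its underside.
- jar: Small jar with a brass-coloured cap, 48 mm in diameter, 75 mm tall, standing. Leave alone. Origin: middle of its underside.

How it is judged:
On the way, in this order (a step that is already met when the one before it is completed fails the run):
1. the hold-down bar is swung aside with the cassette still seated (value of joint bar above 1.2 rad and z of cassette in the frame of extractor below 0.036 m), for 0.1 s.
2. both catches are pinched in by the fingers with the cassette still seated (value of joint each of catch_left, catch_right above 0.004 m and z of cassette in the frame of extractor below 0.036 m), for 0.1 s.
3. the cassette is lifted free of the well, both catches still pinched (value of joint each of catch_left, catch_right above 0.004 m and z of cassette in the frame of extractor above 0.085 m), for 0.1 s.
At the end, for the whole second after the job is handed in: Fingers still press both catches (over 4 mm in, over 2 N each); cassette upright within 17 degrees, still, underside over 45 mm above the table (tray rim 30 mm), middle within 50 mm of the tray's middle, touching neither tray nor extractor; bar still aside (over 1.2 rad) (value of joint each of catch_left, catch_right above 0.004 m and contact force between each of catch_left, catch_right and the fingers above 2 N and height (world z) of cassette above 0.045 m and horizontal distance between cassette and tray below 0.05 m and angle between cassette's own z axis and vertical below 0.3 rad and linear speed of cassette below 0.03 m/s and contact force between cassette and tray below 0.1 N and contact force between cassette and extractor below 0.1 N and value of joint bar above 1.2 rad); the arm keeps its last pose, push and grip.
It fails at once if the tray is shoved (distance of tray from where it was at the start of the episode above 0.03 m).
It fails at once if the spare cassette is disturbed (distance of spare from where it was at the start of the episode above 0.03 m).
It fails at once if the jar is disturbed (distance of jar from where it was at the start of the episode above 0.03 m).
It also fails if it takes over 51 s, if anything falls off the work surface, if the arm or the gripper's body presses on something with over 40 N, if the wrist force passes 120 N, or if a joint passes its speed limit or range.

## Robot

A 6-joint arm with a two-finger parallel gripper is mounted at the origin on the work surface. World frame = base frame: x ahead of the robot, y to its left, z up, the work surface at z = 0. Lengths are in m, angles in rad, forces in N, time in s.
With the tool pointing down it reaches from about 0.25 to 0.775 m from the base axis. Payload 4 kg.
Tool frame: the origin (TCP) lies at the very end of the fingers, on their centre line; the grasp point (between the pads) lies 19 mm behind it (robot.tcp_to_grasp is the distance from the TCP to the grasp point, in m); z points along the fingers, y is the line along which they close (so a half turn about z gives the same grasp; the last joint's range is limited). The gripper opens to 94 mm and grips with 3 to 60 N. Pads are 16 mm wide; open, the fingers measure 119 mm over their backs; the gripper's body (75 mm by 177 mm) begins 78 mm behind the grasp point.
Start: joints at [1.13, 0.087, 1.371, -0, 1.684, -0.103], TCP at [0.182, 0.519, 0.206] pointing down, gripper open.
Joint ranges: [-3.1, 3.1], [-0.76, 2.03], [0.27, 2.55], [-1.08, 4.22], [0.17, 2.65], [-2.57, 2.57]. Speed limits (rad/s): [2.79, 2.79, 3.14, 3.14, 3.14, 3.14].

## Interface

Orientations are given as [roll, pitch, yaw] about the fixed x, y, z axes, in that order (R = Rz(yaw) Ry(pitch) Rx(roll)).
In Python, from bench import robot gives the robot as it stands.
- The arm moves only by the tool tcp_steps, called by a JSON object that holds its "op" and its "data". Schema: {"type":"object","properties":{"motion":{"type":"array","items":{"type":"array","items":{"type":"number"},"minItems":5,"maxItems":5},"minItems":1,"maxItems":20},"only":{"type":"string"},"quiet":{"type":"boolean"},"lines":{"type":"string"}},"required":["motion"],"additionalProperties":false}. motion is a list of rows, 1 to 20 of them, each of 5 numbers: the finger opening in m, then dx, dy, dz in units of 100 mm, then a turn about the tool's z in units of 0.25 rad; each row shifts and turns the commanded pose from where the row before left it, along the tool's axes as they then stand; what a row does not reach is not made up. A row lasts 1/12 s, in which the tool goes at most 0.0417 m and 0.125 rad, less where a joint would pass 70% of its speed; a pose out of reach is approached as far as the arm can. The fingers move at their own pace and stop on an object; the grip force is fixed at half the most. Time passes only in rows, so rows that do not move let the fingers close. The tool returns the time, the measured TCP pose, the force, the opening and the grip force at its end. only (a regular expression) keeps the lines of the reply that match it, lines (a string "A,B") keeps lines A to B, and quiet returns only ok. Input that does not fit is refused with a message, and nothing moves.
- robot.get_obs(): the state, without advancing time (a new reading comes with each control period).
- robot.snapshot(name): name is "scene" or "side" or "wrist"; returns a dict with "color" (420x560x3 uint8, blue, green, red), "fx", "fy", "cx", "cy" (pixels), "extrinsics" (4x4, takes a point from world to camera coordinates). Camera axes: x right, y down, z forward; pixel columns grow to the right and rows downward; lengths in m; the calibration is good to about 2 mm. A picture is of the moment at which its call begins. There is no depth.
- robot.close_job(): hands the job in; it is judged then, once.
The state is a dict: "time": time; "joint_positions": joint angles; "qvel": joint speeds; "joint_torque": joint torques, N m; "tool_pos": TCP position; "ee_rot": TCP orientation; "wrist_force": force on the tool from outside, world axes, zero at the start; "wrist_torque": the same for the moment, N m; "width": finger opening in m; "finger_force": force on a finger pad.
Only numpy, scipy, OpenCV 4.12 (cv2) and the standard library are available. Lean on these libraries where they do the work, as an engineer would, in place of code of your own. Each camera call takes 0.05 s, during which the arm holds its last target. There are 200 camera calls.

## Working session

There is one attempt and no reset: what is moved stays moved. The work goes in short steps, Python scripts to look and compute and a tool call to move; the robot and the scene stay as the last step left them, time stands still between calls to the robot, and variables do not carry over. Pictures are saved under pics/ and viewed, at most 10 in all, crops included, and the job is handed in when it is done.

```bash
ls; mkdir -p pics; python3 - <<'E'
from bench import robot
import cv2,numpy as np
for n in ("scene","side","wrist"):
    s=robot.snapshot(n); cv2.imwrite(f"pics/{n}0.png",s["color"])
    np.savez(f"pics/{n}0.npz",**s)
    E=s["extrinsics"]; print(n,s["fx"],s["cx"],s["cy"],-E[:3,:3].T@E[:3,3])
o=robot.get_obs();print(o["time"],o["tool_pos"],o["ee_rot"],o["width"])
E
```

```text
bench.py
pics
scene 475.89140115587264 273.8737732057274 210.21487120406283 [ 1.16030222 -0.32149877  0.6684194 ]
side 524.9052437581917 279.13917029742447 217.3852523306623 [ 0.41356686 -0.9336306   0.71596692]
wrist 312.1279789410283 283.27798601464855 213.5451846642694 [0.10241282 0.54592227 0.3844598 ]
0.15 [0.18211092 0.51852551 0.20456756] [-3.13987393e+00 -1.51681992e-04  2.80378718e+00] 0.09373768578010026
```

View pics/scene0.png

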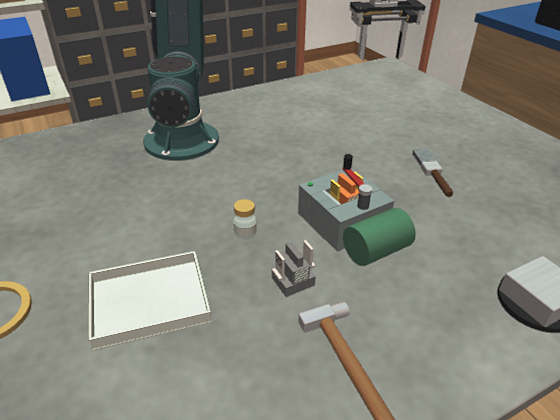

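View pics/side0.png

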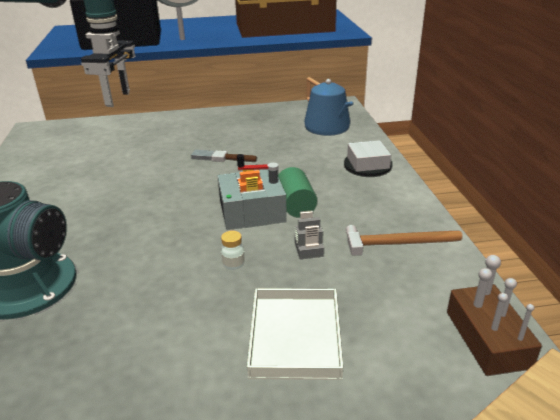

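View pics/wrist0.png

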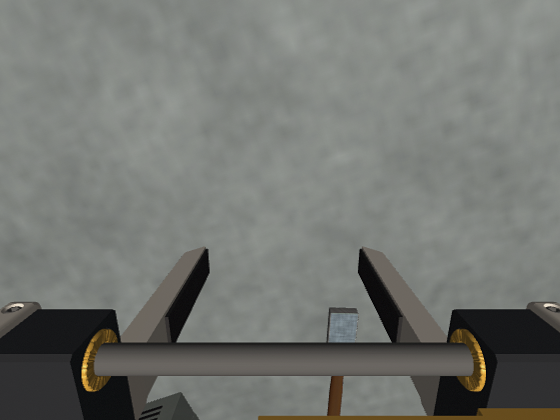

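Scene: extractor (345,200) with bar knob (348,161) and pivot cap (365,195), tray (150,298), jar (244,218), spare (293,268). In the side view: extractor (252,190), knob (241,160), pivot (273,172), tray (295,330). I'll zoom in on the extractor in both views.

```bash
cat > h.py <<'E'
import numpy as np,cv2
def load(n): return dict(np.load(f"pics/{n}.npz"))
def ray(s,uv):
    E=s["extrinsics"];R=E[:3,:3];c=-R.T@E[:3,3]
    d=R.T@np.array([(uv[0]-s["cx"])/s["fx"],(uv[1]-s["cy"])/s["fy"],1]);return c,d/np.linalg.norm(d)
def plane(s,uv,z):
    c,d=ray(s,uv);return c+d*(z-c[2])/d[2]
def tri(s1,a,s2,b):
    c1,d1=ray(s1,a);c2,d2=ray(s2,b)
    t=np.linalg.lstsq(np.c_[d1,-d2],c2-c1,rcond=None)[0]
    p,q=c1+t[0]*d1,c2+t[1]*d2;return (p+q)/2,np.linalg.norm(p-q)
def proj(s,p):
    q=s["extrinsics"]@np.append(p,1);return np.array([s["fx"]*q[0]/q[2]+s["cx"],s["fy"]*q[1]/q[2]+s["cy"]])
E
python3 - <<'E'
from h import *
a=load("scene0")["color"][140:270,290:425];b=load("side0")["color"][145:231,205:325]
A=cv2.resize(a,None,fx=4,fy=4,interpolation=cv2.INTER_CUBIC)[:520];B=cv2.resize(b,None,fx=2.2,fy=2.2,interpolation=cv2.INTER_CUBIC)
cv2.imwrite("pics/ca.png",A)
cv2.imwrite("pics/cb.png",cv2.resize(b,None,fx=6,fy=6,interpolation=cv2.INTER_CUBIC))
for n in("scene0","side0"):
    s=load(n);h=cv2.cvtColor(s["color"],cv2.COLOR_BGR2HSV)
    m=cv2.inRange(h,(0,0,205),(180,40,255))
    if n=="scene0": m[:240]=0;m[:,:80]=0;m[:,230:]=0
    else: m[:280]=0;m[390:]=0;m[:,:240]=0;m[:,350:]=0
    p=max(cv2.findContours(m,0,2)[0],key=cv2.contourArea);hull=cv2.convexHull(p)
    ap=cv2.approxPolyDP(hull,5,True)[:,0];print(n,ap.tolist())
    print(np.round([plane(s,q,.03)[:2] for q in ap],3).tolist())
E
```

```text
scene0 [[194, 252], [209, 311], [89, 339], [90, 272]]
[[0.481, -0.139], [0.633, -0.168], [0.597, -0.361], [0.442, -0.33]]
side0 [[255, 289], [335, 289], [342, 367], [247, 366]]
[[0.477, -0.14], [0.633, -0.169], [0.596, -0.361], [0.441, -0.331]]
```

View pics/ca.png

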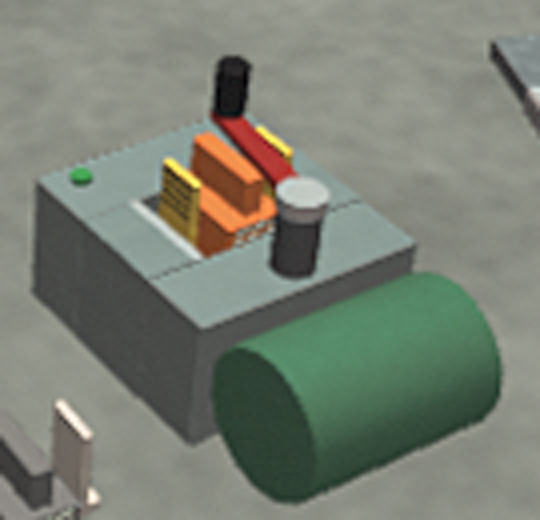

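View pics/cb.png

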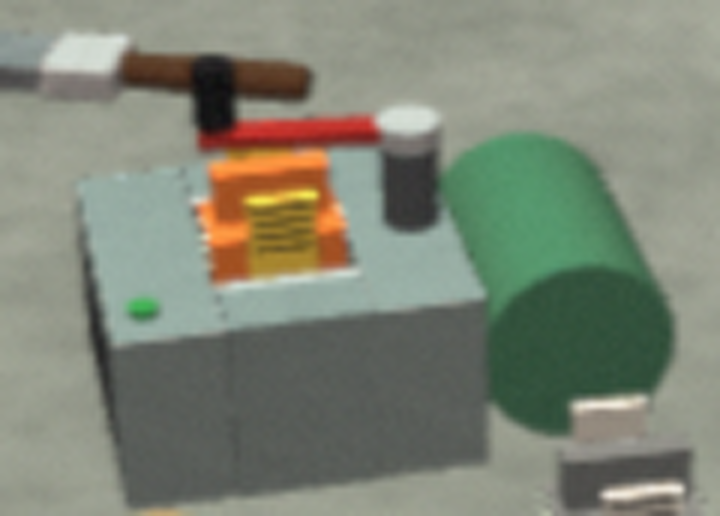

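```bash
python3 - <<'E'
from h import *
S,D=load("scene0"),load("side0")
ca=lambda U,V:((U+.5)/4-.5+290,(V+.5)/4-.5+140)
cb=lambda U,V:((U+.5)/6-.5+205,(V+.5)/6-.5+145)
np.set_printoptions(precision=4,suppress=True)
L,N,R=[plane(S,ca(*p),.08)[:2] for p in((38,182),(203,328),(415,245))]
print("scene top",L,N,R,np.linalg.norm(N-L),np.linalg.norm(R-N))
l,n,f=[plane(D,cb(*p),.08)[:2] for p in((112,346),(487,297),(80,183))]
print("side top",l,n,f,np.linalg.norm(n-l),np.linalg.norm(f-l))
x=(N-L);print("yaw",np.arctan2(x[1],x[0]),np.arctan2((n-l)[1],(n-l)[0]),np.arctan2(-(R-N)[0],(R-N)[1]),np.arctan2(-(f-l)[0],(f-l)[1]))
print("knob",tri(S,ca(232,87),D,cb(214,94)))
print("knob z=.1405",plane(S,ca(232,87),.1405),plane(D,cb(214,94),.1405))
print("cap",tri(S,ca(302,188),D,cb(408,119)))
# -y catch visible outer face centre(above lip)
print("catchR top",tri(S,ca(184,177),D,cb(282,195)))
print("ridge top +x end",tri(S,ca(262,178),D,cb(327,154)))
h=cv2.cvtColor(S["color"],cv2.COLOR_BGR2HSV)
E
```

```text
scene top [0.4413 0.1213] [0.5863 0.1297] [0.5812 0.2645] 0.14519652818991208 0.13494541492059248
side top [0.4368 0.1209] [0.5862 0.1292] [0.4328 0.2567] 0.1495682808477663 0.13585173350362245
yaw 0.05793585940598164 0.05555184710695569 0.037523021245405096 0.029449007834512594
knob (array([0.4889, 0.2076, 0.141 ]), np.float64(0.0003829117409822804))
knob z=.1405 [0.488  0.2083 0.1405] [0.489  0.2081 0.1405]
cap (array([0.5657, 0.1971, 0.1276]), np.float64(0.001497220943689939))
catchR top (array([0.5109, 0.1662, 0.1129]), np.float64(0.0026578633762869763))
ridge top +x end (array([0.5325, 0.1989, 0.1134]), np.float64(6.122441148836143e-05))
```

The measurements agree. The tray is at (0.538,-0.250), the pivot at (0.566,0.197), the extractor origin about (0.509,0.194) with yaw about 0.05, and the knob at (0.489,0.208,0.141), so a≈0.19. Next I'll move over the knob.

The rows are not in the units I measure in: shifts go in units of 100 mm and turns go in units of 0.25 rad. I convert before sending: -0.0327 m is -0.327, -0.016 m is -0.16, -0.1 rad is -0.4.

{"op": "tcp_steps", "data": {"motion": [[0.094,-0.327,-0.16,0,0],[0.094,-0.327,-0.16,0,0],[0.094,-0.327,-0.16,0,0],[0.094,-0.327,-0.16,0,0],[0.094,-0.327,-0.16,0,0],[0.094,-0.327,-0.16,0,0],[0.094,-0.327,-0.16,0,0],[0.094,-0.327,-0.16,0,0],[0.094,-0.327,-0.16,0,0],[0.094,-0.327,-0.16,0,0],[0.094,-0.327,-0.16,0,0],[0.094,-0.327,-0.16,0,0],[0.06,0,0,0,-0.4],[0.06,0,0,0,-0.4],[0.06,0,0,0,0],[0.06,0,0,0,0]]}}

```text
time: 1.48
tool_pos: [0.4887, 0.2076, 0.2051]
ee_rot: [-3.141, -0.001, 3.001]
wrist_force: [0.2, -0.1, -0.3]
width: 0.0713
finger_force: 0.0
```

```bash
python3 - <<'E'
from h import *
from bench import robot
o=robot.get_obs();y=o["ee_rot"][2];p=o["tool_pos"]
d=np.array([.4887,.208,.132])-p
print(p,o["ee_rot"],"tool d",d[:2]@[np.cos(y),np.sin(y)],d[:2]@[np.sin(y),-np.cos(y)],-d[2],o["joint_positions"])
E
```

```text
[0.48873671 0.20756331 0.20507937] [-3.14138619e+00 -7.84100513e-04  3.00099083e+00] tool d 9.754343050695952e-05 0.0004272359637204966 0.07307937358889827 [ 2.94718699e-01  4.54918851e-02  1.41569243e+00  1.44330703e-04
  1.68120637e+00 -1.13546004e+00]
```

{"op": "tcp_steps", "data": {"motion": [[0.06,0,0,0.25,0],[0.06,0,0,0.24,0],[0.06,0,0,0.24,0],[0.06,0,0,0,0],[0,0,0,0,0],[0,0,0,0,0],[0,0,0,0,0],[0,0,0,0,0],[0,0,0,0,0],[0,0,0,0,0]]}}

```text
time: 2.32
tool_pos: [0.4894, 0.2079, 0.1335]
ee_rot: [3.141, 0.002, 3.004]
wrist_force: [-0.5, 0.2, 0.2]
width: 0.0232
finger_force: 0.0
```

{"op": "tcp_steps", "data": {"motion": [[0,0,0,0,0],[0,0,0,0,0],[0,0,0,0,0],[0,0,0,0,0]]}}

```text
time: 2.65
tool_pos: [0.4892, 0.2079, 0.1331]
ee_rot: [3.141, 0.001, 3.004]
wrist_force: [-1.2, 0.1, 2.9]
width: 0.0172
finger_force: 30.0
```

Knob pinched (17 mm, 30 N). Now the bar swings along its arc.

Scaled: 0.0097 m is 0.097, -0.0006 m is -0.006, 0.125 rad is 0.5.

{"op": "tcp_steps", "data": {"motion": [[0,-0.006,0.097,0,0.5],[0,-0.006,0.097,0,0.5],[0,-0.006,0.097,0,0.5],[0,-0.006,0.097,0,0.5],[0,-0.006,0.097,0,0.5],[0,-0.006,0.097,0,0.5],[0,-0.006,0.097,0,0.5],[0,-0.006,0.097,0,0.5],[0,-0.006,0.097,0,0.5],[0,-0.006,0.097,0,0.5],[0,-0.006,0.097,0,0.5],[0,0,0,0,0],[0,0,0,0,0]]}}

```text
time: 3.73
tool_pos: [0.5615, 0.2759, 0.1331]
ee_rot: [3.141, -0.002, 1.631]
wrist_force: [-1.5, 2.1, 3.6]
width: 0.0175
finger_force: 30.0
```

{"op": "tcp_steps", "data": {"motion": [[0.06,0,0,0,0],[0.06,0,0,0,0],[0.06,0,0,0,0],[0.06,0,0,-0.2,0],[0.09,0,0,-0.4,0],[0.09,0,0,-0.4,-0.4],[0.09,0,0,0,-0.48],[0.09,0,0,0,-0.48],[0.09,0,0,0,-0.48],[0.09,0,0,0,-0.48],[0.09,0,0,0,-0.48],[0.09,0,0,0,-0.48],[0.09,0,0,0,-0.48],[0.09,0,0,0,-0.48],[0.09,0,0,0,-0.48],[0.09,0,0,0,-0.48],[0.09,0,0,0,-0.48],[0.09,0,0,0,-0.48],[0.09,0,0,0,-0.08],[0.09,0,0,0,0]]}}

```text
time: 5.4
tool_pos: [0.5612, 0.2743, 0.2319]
ee_rot: [-3.141, -0.001, -3.096]
wrist_force: [-0.9, 0.2, -0.6]
width: 0.0901
finger_force: 0.0
```

```bash
python3 - <<'E'
from h import *
from bench import robot
C=[]
for n in ("scene","side"):
    s=robot.snapshot(n); np.savez(f"pics/{n}1.npz",**s)
a=load("scene1")["color"][140:270,290:425];b=load("side1")["color"][145:231,205:325]
A=cv2.resize(a,None,fx=3,fy=3,interpolation=cv2.INTER_CUBIC);B=cv2.resize(b,None,fx=3,fy=3,interpolation=cv2.INTER_CUBIC)
o=np.zeros((390,765,3),np.uint8);o[:,:405]=A;o[:258,405:]=B;cv2.imwrite("pics/c1.png",o)
E
```

```text
(no output)
```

View pics/c1.png

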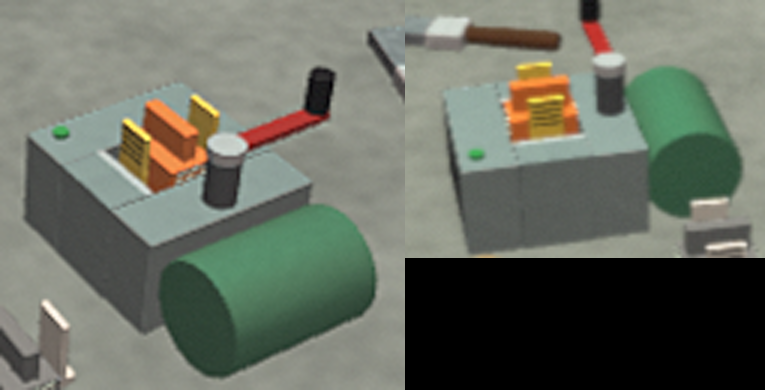

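Both views show the bar fully aside and the catches free: -y top edge at about (135,132) and (545,97), +y top edge at about (204,107) and (533,64) in the composite.

```bash
python3 - <<'E'
from h import *
S,D=load("scene1"),load("side1")
np.set_printoptions(precision=4,suppress=True)
a=lambda U,V:((U+.5)/3-.5+290,(V+.5)/3-.5+140)
b=lambda U,V:((U-405+.5)/3-.5+205,(V+.5)/3-.5+145)
for A,B in(((135,132),(545,97)),((204,107),(533,64))): print(tri(S,a(*A),D,b(*B)),plane(S,a(*A),.114),plane(D,b(*B),.114))
# colour-mask centroids of yellow blobs
for s in(S,D):
    h=cv2.cvtColor(s["color"],cv2.COLOR_BGR2HSV);m=cv2.inRange(h,(22,130,90),(34,255,255))
    n,_,st,c=cv2.connectedComponentsWithStats(m)
    print([(st[i].tolist(),c[i].round(1).tolist()) for i in range(1,n) if st[i,4]>15 and 140<c[i,1]<230 and 205<c[i,0]<400])
L,N,R=[plane(S,a(*p),.08)[:2] for p in((28,136),(150,246),(310,184))]
print(L,N,R,(L+R)/2,np.arctan2(*(N-L)[::-1]))
l,n,f=[plane(D,b(*p),.08)[:2] for p in((461,172),(648,148),(445,90))];print(l,n,f,(n+f)/2)
E
```

```text
(array([0.5102, 0.1643, 0.114 ]), np.float64(0.003191599446002227)) [0.5123 0.1624 0.114 ] [0.5099 0.1675 0.114 ]
(array([0.507 , 0.2241, 0.1135]), np.float64(0.0025946803456878462)) [0.5092 0.222  0.114 ] [0.5067 0.2258 0.114 ]
[([354, 172, 9, 6, 16], [358.0, 174.8]), ([331, 180, 9, 10, 21], [335.9, 183.7]), ([235, 200, 19, 10, 86], [244.1, 204.0])]
[([243, 166, 10, 4, 21], [247.5, 167.0]), ([246, 178, 11, 12, 64], [251.0, 183.2])]
[0.4408 0.1213] [0.5857 0.1284] [0.5812 0.2636] [0.511  0.1924] 0.049042406832258044
[0.4371 0.122 ] [0.586  0.1296] [0.4332 0.2589] [0.5096 0.1943]
```

Scaled: -0.0259 m is -0.259, 0.0186 m is 0.186.

{"op": "tcp_steps", "data": {"motion": [[0.09,0.186,-0.259,0,0],[0.09,0.186,-0.259,0,0],[0.09,0.186,-0.26,0,0],[0.09,0,0,0,0],[0.09,0,0,0.3,0],[0.09,0,0,0.3,0],[0.09,0,0,0.3,0],[0.09,0,0,0.3,0],[0.09,0,0,0.15,0],[0.09,0,0,0.1,0],[0.09,0,0,0,0],[0.09,0,0,0,0]]}}

```text
time: 6.5
tool_pos: [0.5098, 0.1948, 0.0879]
ee_rot: [3.141, 0.001, -3.095]
wrist_force: [-0.1, 0.1, 0.5]
width: 0.0899
finger_force: 0.0
```

{"op": "tcp_steps", "data": {"motion": [[0.03,0,0,0,0],[0.03,0,0,0,0],[0.03,0,0,0,0],[0.03,0,0,0,0],[0.03,0,0,0,0],[0.03,0,0,0,0],[0.03,0,0,0,0],[0.03,0,0,0,0],[0.03,0,0,0,0],[0.03,0,0,0,0],[0.03,0,0,0,0]]}}

```text
time: 7.42
tool_pos: [0.5101, 0.1954, 0.0892]
ee_rot: [3.139, 0.003, -3.094]
wrist_force: [-0.6, 2.2, 5.7]
width: 0.0447
finger_force: 30.0
```

```bash
python3 - <<'E'
from h import *
from bench import robot
for n in ("scene","side"):
    s=robot.snapshot(n); np.savez(f"pics/{n}2.npz",**s)
a=load("scene2")["color"][110:240,290:425];b=load("side2")["color"][115:231,205:325]
o=np.zeros((390,765,3),np.uint8);o[:,:405]=cv2.resize(a,None,fx=3,fy=3,interpolation=2);o[:348,405:]=cv2.resize(b,None,fx=3,fy=3,interpolation=2);cv2.imwrite("pics/c2.png",o)
E
```

```text
(no output)
```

View pics/c2.png

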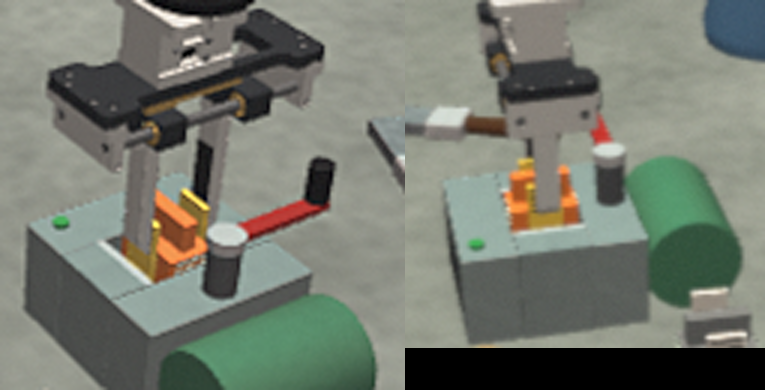

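The picture shows both fingers on the yellow catches, with the cassette still seated and the bar clear. Width is 45 mm at 30 N, so I'll lift.

{"op": "tcp_steps", "data": {"motion": [[0.03,0,0,-0.03,0],[0.03,0,0,-0.06,0],[0.03,0,0,-0.1,0],[0.03,0,0,-0.12,0],[0.03,0,0,-0.15,0],[0.03,0,0,-0.15,0],[0.03,0,0,-0.15,0],[0.03,0,0,-0.15,0],[0.03,0,0,-0.15,0],[0.03,0,0,-0.08,0],[0.03,0,0,0,0],[0.03,0,0,0,0],[0.03,0,0,0,0]]}}

```text
time: 8.6
tool_pos: [0.5087, 0.1941, 0.2005]
ee_rot: [-3.141, -0.002, -3.095]
wrist_force: [-0.1, 0.4, -2.7]
width: 0.045
finger_force: 30.0
```

```bash
python3 - <<'E'
from h import *
from bench import robot
for n in ("scene","side"):
    s=robot.snapshot(n); np.savez(f"pics/{n}3.npz",**s)
a=load("scene3")["color"][70:230,290:425];b=load("side3")["color"][85:231,205:325]
o=np.zeros((480,765,3),np.uint8);o[:,:405]=cv2.resize(a,None,fx=3,fy=3,interpolation=2);o[:438,405:]=cv2.resize(b,None,fx=3,fy=3,interpolation=2);cv2.imwrite("pics/c3.png",o)
E
```

```text
(no output)
```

View pics/c3.png

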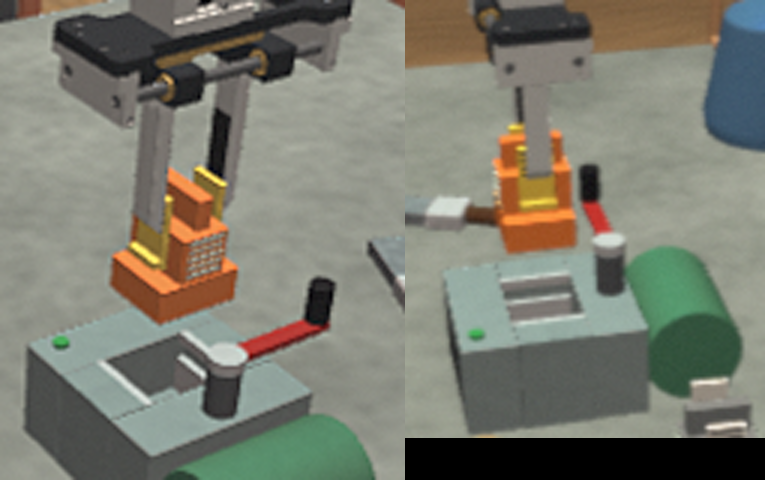

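The cassette hangs upright and clear of the well, and the bar is still aside. Next I'll carry it to the tray.

Scaled: -0.025 m is -0.25, -0.022 m is -0.22.

{"op": "tcp_steps", "data": {"motion": [[0.03,0,-0.08,0,0],[0.03,0,-0.15,0,0],[0.03,-0.005,-0.25,0,0],[0.03,-0.005,-0.25,0,0],[0.03,-0.005,-0.25,0,0],[0.03,-0.005,-0.25,0,0],[0.03,-0.005,-0.25,0,0],[0.03,-0.005,-0.25,0,0],[0.03,-0.005,-0.25,0,0],[0.03,-0.005,-0.25,0,0],[0.03,-0.005,-0.25,0,0],[0.03,-0.005,-0.25,0,0],[0.03,-0.005,-0.25,0,0],[0.03,-0.005,-0.25,0,0],[0.03,-0.005,-0.25,0,0],[0.03,-0.005,-0.25,0,0],[0.03,-0.005,-0.25,0,0],[0.03,-0.005,-0.22,0,0],[0.03,0,-0.15,0,0],[0.03,0,-0.1,0,0]]}}

```text
time: 10.37
tool_pos: [0.5376, -0.2516, 0.2006]
ee_rot: [3.141, -0.002, -3.096]
wrist_force: [-0.5, 0.5, -2.2]
width: 0.0451
finger_force: 30.0
```

{"op": "tcp_steps", "data": {"motion": [[0.03,0,0,0,0],[0.03,0,0,0,0],[0.03,0,0,0,0],[0.03,0,0,0,0],[0.03,0,0,0,0],[0.03,0,0,0,0]]}}

```text
time: 10.87
tool_pos: [0.5384, -0.2489, 0.2017]
ee_rot: [3.142, 0.0, -3.093]
wrist_force: [-0.7, 1.8, -2.7]
width: 0.0448
finger_force: 30.0
```

```bash
python3 - <<'E'
from bench import robot
import cv2
import numpy as np
cv2.imwrite("pics/s4.png",np.hstack([cv2.resize(robot.snapshot(n)["color"],(400,300)) for n in("scene","side")]))
E
```

```text
(no output)
```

View pics/s4.png

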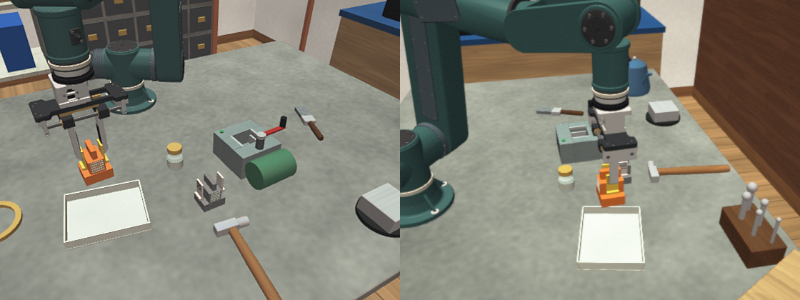

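The cassette hangs upright over the tray in both views, at about (97,160) and (610,185). The spare, jar and tray haven't moved, and the bar is aside. The TCP is within 2 mm of the tray's middle and the underside is at about 0.14 m, so I'm handing in.

```bash
python3 -c "
from bench import robot
print(robot.close_job())"
```

```text
the job is handed in; nothing more can be done
None
```

I handed the job in with the cassette still pinched at 30 N, upright and still over the middle of the tray, its underside about 0.14 m up, the bar fully aside, and the tray, spare and jar not moved; no verdict came back.

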